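# File a slide box upright in the bench rack

## Task

The slide box lying flat on the bench belongs in the empty slot of the filing rack, standing on end like its neighbours. It is too wide to pick up flat, so slide it against the outside of the rack's end plate, tip it up there until it stands on end by itself and let go of it; then take it by its top and lower it fully down into the empty slot, centred and upright, without disturbing the boxes already filed or the things around.

Things in the scene. Friction and masses are not known exactly. Their poses are not given: they have to be found in the camera images.
- slide_box: the slide box lying flat, lid latched shut: 165 (its x) x 206 (its y) x 36 mm (its z), 0.2 to 0.45 kg. Origin at the centre of the underside, z out of the lid. A 5 mm lip, 32 mm long, stands out of the middle of its -x side; the y ends are plain. Its +y end faces the rack's end plate and becomes the foot: tipped up, its y axis points down and its lid faces the plate
- box_mid (a point): centre of the slide box, 18 mm above its underside; axes as the box's. Its surface is plain board (friction about 0.6; about 0.25 on the rack's smooth enamel), and a push of some 12 N along it holds its edge on the fingers while it is tipped
- rack: smooth grey enamelled filing rack fixed to the bench, 222 mm along its y, floor 200 mm along x and 4 mm thick. Origin on the bench at the middle of the foot of the end plate's outer face; y points into the rack, z up. The end plate is upright, 70 mm high, 140 mm wide (x), its outer face flush with the floor's edge. Both taken slots lie at y = 111 and 177 mm; dividers are 24 mm thick, 70 mm high
- slot (a point): middle of the empty slot's floor, 45 mm into the rack (y) and 4 mm above the bench; axes as the rack's. The slot runs along x, is 42 mm wide (y) up to 52 mm above the bench and flares to 52 mm at its mouth, 70 mm above the bench; it is open at both ends
- filed_1: slide box of the same size already standing on end in the middle slot: 206 mm high from the rack's floor; origin at the centre of its underside, which faces the empty slot
- filed_2: slide box of the same size standing in the last slot, likewise
- petri: closed petri dish, 90 mm across, 14 mm high, standing by; origin at the centre of its underside
- oil: small amber oil bottle, 31 mm across, 68 mm high, standing by; origin at the centre of its underside
- coverslips: small white coverslip box, 33 x 33 x 16 mm, standing by; origin at the centre of its underside

How it is judged:
On the way:
1. the slide box stands on end by itself on the bench, outside the rack's end plate, and has been let go (angle between slide_box's own y axis and vertical above 3 rad and height (world z) of box_mid below 0.112 m and y of box_mid in the frame of rack between -0.08 and 0 m and contact force between the fingers and slide_box below 0.1 N), for 0.2 s.
At the end, for the whole second after the job is handed in: The slide box stands on its +y end, released and at rest, on the empty slot's floor (within 5 mm): upright and square to the slot within 7 degrees, its middle within 20 mm of the slot's lengthwise and 10 mm across; both filed boxes upright within 8 degrees (angle between slide_box's own y axis and vertical above 3.02 rad and x of box_mid in the frame of slot between -0.02 and 0.02 m and y of box_mid in the frame of slot between -0.01 and 0.01 m and z of box_mid in the frame of slot between 0.098 and 0.108 m and angle between the x axis of slide_box and the x axis of rack, either way round below 0.12 rad and angle between each of filed_1, filed_2's own y axis and vertical above 3 rad and linear speed of slide_box below 0.02 m/s); the robot touches nothing.
It fails at once if a filed box is shifted by more than 25 mm (distance of any of filed_1, filed_2 from where it was at the start of the episode above 0.025 m).
It fails at once if the petri dish, the oil bottle or the coverslip box is shifted by more than 30 mm (distance of any of petri, oil, coverslips from where it was at the start of the episode above 0.03 m).
It also fails if it takes over 67 s, if anything falls off the work surface, if the arm or the gripper's body presses on something with over 40 N, if the wrist force passes 120 N, or if a joint passes its speed limit or range.

## Robot

A 7-joint arm with a two-finger parallel gripper is mounted at the origin on a cart in front of the work surface, level with it; the furniture and walls round the work are solid. World frame = base frame: x ahead of the robot, y to its left, z up, the work surface at z = 0. Lengths are in m, angles in rad, forces in N, time in s.
With the tool pointing down it reaches from about 0.4 to 0.85 m from the base axis. Payload 10.4 kg.
Tool frame: the origin (TCP) lies midway between the tips of the shut fingers; the grasp point (between the pads) lies 19 mm behind it (manip.tcp_to_grasp is the distance from the TCP to the grasp point, in m); x points along the fingers, y is the direction in which the jaws open and shut, and the axes are right-handed (so a half turn about x gives the same grasp; the last joint's range is limited). The gripper opens to 85 mm and grips with 20 to 120 N. Pads are 22 mm wide; open, the fingers measure 114 mm over their backs; the gripper's body (76 mm by 85 mm) begins 54 mm behind the grasp point. The pads swing forward as they close: fully open they stand 13 mm farther back than shut.
Start: joints at [1.125, 0.332, -0.065, 1.46, 0.022, 1.35, -0.088], TCP at [0.256, -0.57, 0.231] pointing down, gripper open.
Joint ranges: [-2.6, 2.6], [-0.5, 2.12], [-1.47, 1.34], [0.16, 2.42], [-1.27, 4.41], [0.06, 2.06], [-2.6, 2.6]. Speed limits (rad/s): [2.22, 2.22, 2.79, 2.79, 3.14, 3.14, 3.14].

## Interface

Orientations are given as a unit quaternion [x, y, z, w].
In Python, from workcell import monitor, viewer, manip gives the robot as it stands. The module is installed in compiled form; this text tells all that it offers.
- The arm moves only by the tool send_rows, never from a script. Its arguments are lists of equal length, an entry for each row: "grip": the closure in counts, from 0 (fully open) to 255 (shut); "offset": the shift along the tool's x, y, z in mm, a list of three; "twist": the turn about the tool's x in degrees. In form: {"grip": [grip, ...], "offset": [[tx, ty, tz], ...], "twist": [twist, ...]}. A call has exactly 5 rows; each row is the pose to reach, as a shift and turn from the pose commanded when the call began, along the tool's axes at that moment; what a row does not reach only later rows make up. A row lasts 1/12 s, in which the tool goes at most 41.7 mm and 7.16 degrees, less where a joint would pass 70% of its speed; a pose out of reach is approached as far as the arm can. A call with a gripper value outside its range is refused whole. The fingers move at their own pace and stop on an object; "newtons" is the grip in N (left out, the last holds). Time passes only in rows, so rows that repeat a pose let the fingers close, or fill a call up. It gives the time, the measured TCP pose, the force and the opening at its end, in the units of the state.
- monitor.get_obs(): the state, without advancing time (a new reading comes with each control period).
- viewer.camera(name): name is "side" or "top"; returns (picture, depth): 400x640x3 uint8, blue, green, red; 400x640 float32, m along the optical axis (not along the pixel's ray), 0 where there is no reading.
- viewer.camera_model(name): a dict with "camera_matrix" (3x3 intrinsics, pixels), "R" (3x3) and "t" (3): a world point X has camera coordinates R X + t. Camera axes: x right, y down, z forward; pixel columns grow to the right and rows downward; lengths in m; the calibration is good to about 2 mm. A picture is of the moment at which its call begins. camera_model takes no time and is no camera call.
- manip.hand_in(): hands the job in, once; it reports no verdict.
Trained networks look in the newest picture that a camera, given by its name, has taken for a name from the list of things; names that differ only in an ending like _2 or _b are one class to them, and where a whole thing is asked for, a point or a joint stands for the part that bears it (a point fixed in the world has none). Each returns a list of dicts, best first, with "score" (0 to 1); they miss things now and then, are a little off and sometimes report something else, mostly with a low value. They report only what shows in the picture. A call takes as long as a camera call.
- viewer.recognise(target, camera): "box" ([left, top, width, height] in pixels, round what is visible of it).
- viewer.regions_of(target, camera): "region" (400x640 bool, what is visible of it) and "box" ([left, top, width, height] in pixels, round what is visible of it).
- viewer.spot_point(target, camera): "position" ([column, row] in pixels: a listed point, or the origin of a listed thing).
The state is a dict: "clock": time; "joint_pos": joint angles; "joint_velocities": joint speeds; "tau": joint torques, N m; "position": TCP position; "ee_rot": TCP orientation; "ft_force": force on the tool from outside, world axes, zero at the start; "torque": the same for the moment, N m; "grip_width": opening from 0.0 (shut) to 1.0 (fully open).
Only numpy, scipy, OpenCV 4.12 (cv2) and the standard library are available. Lean on these libraries where they do the work, as an engineer would, in place of code of your own. Each camera call takes 0.05 s, during which the arm holds its last target.

## Working session

There is one attempt and no reset: what is moved stays moved. The work goes in short steps, Python scripts to look and compute and a tool call to move; the robot and the scene stay as the last step left them, time stands still between calls to the robot, and variables do not carry over. Pictures are saved under pics/ and viewed, and the job is handed in when it is done.

Besides the shell and the picture viewer there is one more tool, called after "Call:" as name(argument=value, ...), one argument or row to a line, values as JSON. send_rows: Moves the arm, as the interface text tells. Its arguments: {"type":"object","properties":{"grip":{"type":"array","items":{"type":"number"}},"offset":{"type":"array","items":{"type":"array","items":{"type":"number"}}},"twist":{"type":"array","items":{"type":"number"}},"newtons":{"type":"number"}},"required":["grip","offset","twist"]}

```bash
mkdir -p pics; ls
cat > h.py <<'E'
import numpy as np, cv2
from workcell import monitor, viewer, manip
from scipy.spatial.transform import Rotation as Ro
def cam(n):
    m=viewer.camera_model(n); return np.array(m["camera_matrix"]),np.array(m["R"]),np.array(m["t"])
def pts(depth,n):
    K,R,t=cam(n); v,u=np.mgrid[0:400,0:640]
    z=depth; c=np.stack([(u-K[0,2])/K[0,0]*z,(v-K[1,2])/K[1,1]*z,z],-1)
    return (c-t)@R
def proj(X,n):
    K,R,t=cam(n); c=np.atleast_2d(X)@R.T+t; p=c@K.T; return p[:,:2]/p[:,2:]
def st():
    o=monitor.get_obs(); r=Ro.from_quat(o["ee_rot"]).as_matrix()
    print("t",round(o["clock"],2),"pos",np.round(o["position"],4),"F",np.round(o["ft_force"],1),"T",np.round(o["torque"],2),"g",round(o["grip_width"],3));print("q",np.round(o["joint_pos"],3));print(np.round(r,3)); return o,r
E
python3 - <<'E'
from h import *
st(); print(manip.tcp_to_grasp)
for n in ("side","top"):
    p,d=viewer.camera(n); cv2.imwrite(f"pics/{n}0.png",p); np.save(f"{n}0.npy",d); np.save(f"{n}0p.npy",p)
    K,R,t=cam(n); print(n,K.tolist(),"center",np.round(-R.T@t,3),"fwd",np.round(R[2],3))
E
```

```text
pics
t 0.0 pos [ 0.2563 -0.5696  0.2305] F [-0.2  0.7 -0.1] T [ 0.03 -0.02 -0.04] g 1.001
q [ 1.125  0.333 -0.065  1.461  0.022  1.35  -0.089]
[[-0.001  0.41  -0.912]
 [ 0.001 -0.912 -0.41 ]
 [-1.    -0.001  0.   ]]
0.0187
side [[425.4195896038833, 0.0, 318.4731085287314], [0.0, 425.4195896038833, 204.25947485067337], [0.0, 0.0, 1.0]] center [ 0.39  -0.327  0.771] fwd [ 0.267  0.578 -0.771]
top [[416.66781678009556, 0.0, 315.52235502063013], [0.0, 416.66781678009556, 197.44093417745395], [0.0, 0.0, 1.0]] center [0.462 0.169 1.038] fwd [ 0.141  0.012 -0.99 ]
```

View pics/side0.png

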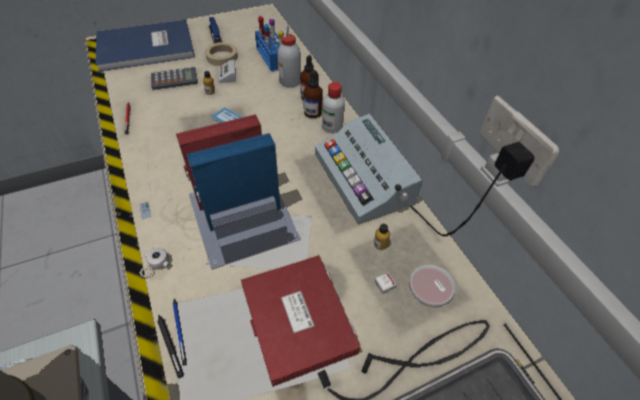

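View pics/top0.png

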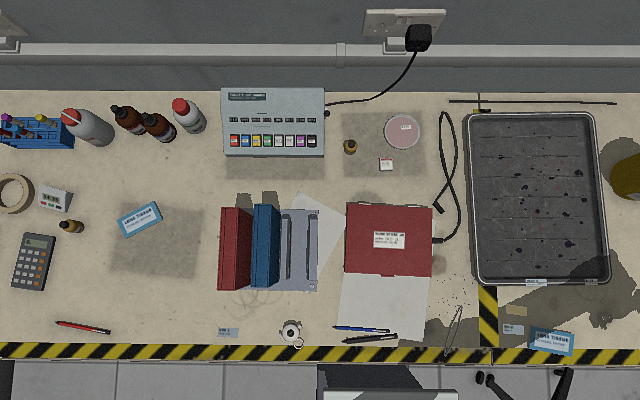

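The top view shows the flat red box (345–432, 203–275) to the right of the rack, whose end plate is near column 316. The filed boxes are at columns 220–280. The side view shows the same layout, with the lip on the robot side at (251,327). Next I measure the poses from depth.

Run:
```python
from h import *
for n in ("top","side"):
    d=np.load(f"{n}0.npy"); P=pts(d,n); img=np.load(f"{n}0p.npy")
    # bench
    X=P.reshape(-1,3); ok=(d.reshape(-1)>0)
    b=X[ok&(abs(X[:,2])<.01)]; print(n,"bench z med",np.median(b[:,2]))
    r=(img[...,2].astype(int)-img[...,1]>50)&(d>0)
    m=r&(abs(P[...,2]-.036)<.008)&(P[...,1]<.12)&(P[...,0]>.3)
    mm=cv2.morphologyEx(m.astype(np.uint8),cv2.MORPH_CLOSE,np.ones((25,25)))
    k,l,s,c=cv2.connectedComponentsWithStats(mm); i=1+np.argmax(s[1:,4]); mk=(l==i)&(abs(P[...,2]-.036)<.008)
    q=P[mk]; print("box n",len(q),"z",np.median(q[:,2]), "mean",q.mean(0)); 
    rect=cv2.minAreaRect((q[:,:2]*1000).astype(np.float32)); print("rect",rect)
    # rack tops z~.07
    for zz in (.07,.004,.21):
        m=(abs(P[...,2]-zz)<.006)&(d>0)&(P[...,0]>.3)&(P[...,0]<.65)&(P[...,1]>.05)&(P[...,1]<.5)
        k,l,s,c=cv2.connectedComponentsWithStats(m.astype(np.uint8))
        for i in range(1,k):
            if s[i,4]>60 and s[i,4]<6000:
                q=P[l==i]; print(zz,s[i],np.round(q[:,2].mean(),4),cv2.minAreaRect((q[:,:2]*1000).astype(np.float32)))
```

```text
top bench z med 3.298877996912041e-05
box n 5859 z 0.03516738366025023 mean [0.50369924 0.00529372 0.03518146]
rect ((502.9002685546875, 5.3386383056640625), (204.40269470214844, 168.84288024902344), 87.70525360107422)
0.07 [279 219  10  61 432] 0.0689 ((480.2405090332031, 253.5755157470703), (17.387882232666016, 138.41378784179688), 89.22870635986328)
0.07 [308 219  10  61 529] 0.0694 ((480.7211608886719, 186.32864379882812), (20.697092056274414, 138.10377502441406), 89.09972381591797)
0.21 [ 251  204   21   84 1475] 0.2084 ((484.6871032714844, 286.8233642578125), (36.217926025390625, 164.09786987304688), 89.38809204101562)
0.21 [ 217  207   22   84 1518] 0.2084 ((477.941650390625, 352.743896484375), (36.35486602783203, 164.2945098876953), 89.57615661621094)
side bench z med -0.0003963144737443707
box n 9046 z 0.03504354344225534 mean [ 0.50160543 -0.00514168  0.03505198]
rect ((502.68902587890625, 3.1775894165039062), (204.71755981445312, 166.4752655029297), 87.76940155029297)
0.07 [204 189  76  33 743] 0.0691 ((484.74755859375, 256.0193176269531), (28.782312393188477, 164.12611389160156), 89.84616088867188)
0.07 [218 219  69  29 616] 0.0688 ((480.34844970703125, 183.21676635742188), (22.696866989135742, 139.89974975585938), 88.96902465820312)
0.21 [ 176  114   85   33 1096] 0.2081 ((477.75079345703125, 350.34619140625), (39.01161575317383, 164.37860107421875), 89.08716583251953)
0.21 [ 187  133   89   36 1245] 0.2081 ((485.09136962890625, 284.7569580078125), (39.958744049072266, 164.72654724121094), 89.68946075439453)
```

Run:
```python
from h import *
for n in ("top","side"):
    p=np.load(f"{n}0p.npy")
    c=p[170:320,190:460] if n=="top" else p[160:400,170:370]
    cv2.imwrite(f"pics/{n}0c.png",cv2.resize(c,None,fx=2.4 if n=="side" else 2.8,fy=2.4 if n=="side" else 2.8,interpolation=cv2.INTER_CUBIC))
```

```text
(no output)
```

View pics/top0c.png

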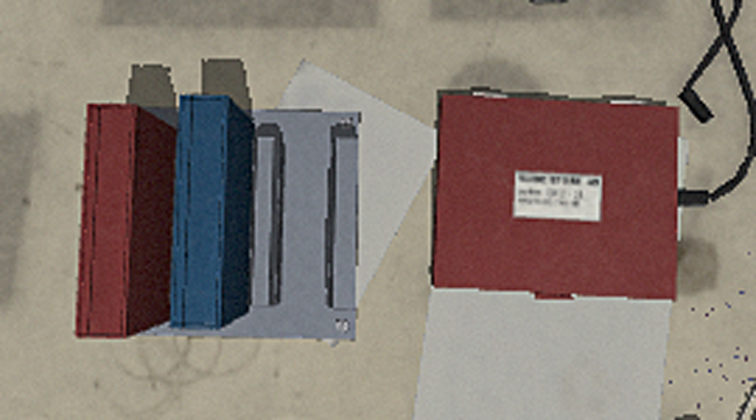

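View pics/side0c.png

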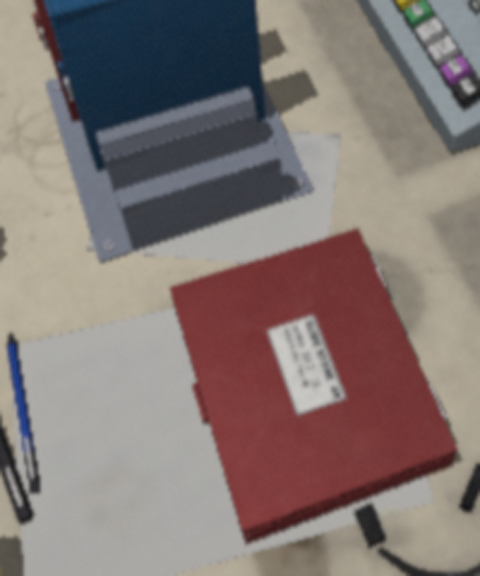

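Run:
```python
from h import *
d=np.load("top0.npy"); P=pts(d,"top")
for (u,v) in [(437,240),(434,240),(441,240),(445,210),(455,230),(470,240),(466,180),(540,200),(360,329),(300,210),(285,250)]: print((u,v),np.round(P[v,u],4))
d=np.load("side0.npy"); P=pts(d,"side")
for (u,v) in [(325,379),(370,363)]: print("s",(u,v),np.round(P[v,u],4))
```

```text
(437, 240) [ 0.5063 -0.116   0.013 ]
(434, 240) [ 0.5062 -0.1087  0.013 ]
(441, 240) [ 0.5065 -0.1264  0.0108]
(445, 210) [ 0.5818 -0.1422 -0.0012]
(455, 230) [ 0.5315 -0.1624  0.0076]
(470, 240) [ 0.5079 -0.2028 -0.0053]
(466, 180) [ 6.584e-01 -1.972e-01 -4.000e-04]
(540, 200) [ 0.6081 -0.3756  0.007 ]
(360, 329) [0.2926 0.0719 0.0061]
(300, 210) [0.5775 0.2202 0.0053]
(285, 250) [0.4771 0.2499 0.0716]
s (325, 379) [ 0.5068 -0.1211  0.0105]
s (370, 363) [ 0.5921 -0.1269  0.0086]
```

Call:
send_rows(
  grip=[0, 0, 0, 0, 0],
  offset=[
    [0, -24, -32],
    [0, -48, -64],
    [0, -71, -96],
    [0, -95, -129],
    [0, -119, -161],
  ],
  twist=[-7, -14, -21, -28, -35],
)

```text
clock: 0.52
position: [0.355, -0.3934, 0.231]
ee_rot: [-0.614, -0.351, 0.614, -0.351]
ft_force: [1.4, -0.6, 0.4]
grip_width: 0.998
```

```bash
cat > st.py <<'E'
from h import *
import sys
o,r=st()
if len(sys.argv)>3:
    g=np.array([float(a) for a in sys.argv[1:4]]); dlt=g-o["position"]; print("tool mm",np.round(r.T@dlt*1000,1))
ty=np.degrees(np.arctan2(r[1,1],r[0,1])); print("tool y angle",round(ty,2))
E
python3 st.py 0.5 -0.135 0.231
```

```text
t 0.52 pos [ 0.355  -0.3934  0.231 ] F [ 1.4 -0.6  0.4] T [-0.07 -0.07 -0.01] g 0.998
q [ 0.984  0.137 -0.256  1.702  0.036  1.308  0.19 ]
[[-0.     0.862 -0.506]
 [ 0.    -0.506 -0.862]
 [-1.    -0.     0.   ]]
tool mm [   0.    -5.9 -296.3]
tool y angle -30.43
```

Call:
send_rows(
  grip=[0, 0, 0, 0, 0],
  offset=[
    [15, -1, -38],
    [30, -2, -76],
    [45, -4, -114],
    [60, -5, -152],
    [75, -6, -190],
  ],
  twist=[-6, -12, -18, -24, -29.5],
)

```text
clock: 0.93
position: [0.4468, -0.2273, 0.1556]
ee_rot: [-0.504, -0.496, 0.504, -0.496]
ft_force: [1.6, -1.0, -1.4]
grip_width: 1.0
```

```bash
python3 st.py 0.4985 -0.135 0.03
```

```text
t 0.93 pos [ 0.4468 -0.2273  0.1556] F [ 1.6 -1.  -1.4] T [-0.04 -0.05  0.03] g 1.0
q [ 0.795  0.15  -0.447  1.86   0.071  1.147  0.306]
[[ 0.     1.    -0.017]
 [-0.    -0.017 -1.   ]
 [-1.     0.     0.   ]]
tool mm [125.6  50.1 -93.2]
tool y angle -0.98
```

Call:
send_rows(
  grip=[0, 0, 0, 0, 0],
  offset=[
    [20, 17, -31],
    [50, 34, -62],
    [80, 50, -93],
    [110, 50, -93],
    [126, 50, -93],
  ],
  twist=[0, 0, 0, 0, 0],
)

```text
clock: 1.35
position: [0.4977, -0.1333, 0.0266]
ee_rot: [-0.504, -0.497, 0.505, -0.494]
ft_force: [-1.7, -0.0, -0.7]
grip_width: 0.997
```

```bash
python3 st.py 0.4985 -0.135 -0.006
python3 - <<'E'
from h import *
for n in ("side","top"):
    p,d=viewer.camera(n); cv2.imwrite(f"pics/{n}1.png",p)
E
```

```text
t 1.35 pos [ 0.4977 -0.1333  0.0266] F [-1.7 -0.  -0.7] T [-0.07  0.07 -0.02] g 0.997
q [ 0.608  0.362 -0.494  1.93   0.212  0.905 -0.009]
[[-0.003  1.    -0.017]
 [ 0.003 -0.017 -1.   ]
 [-1.    -0.003 -0.003]]
tool mm [32.6  1.   1.7]
tool y angle -1.0
```

View pics/side1.png

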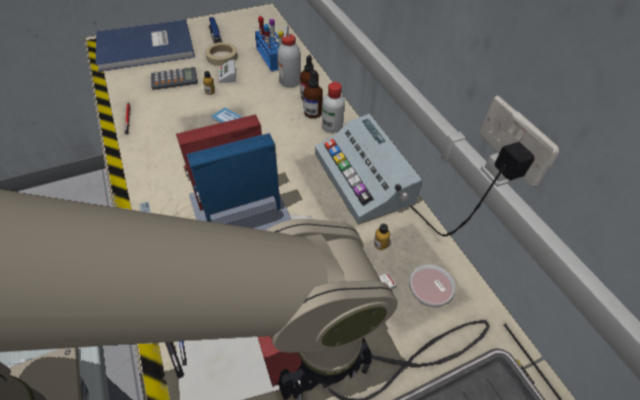

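View pics/top1.png

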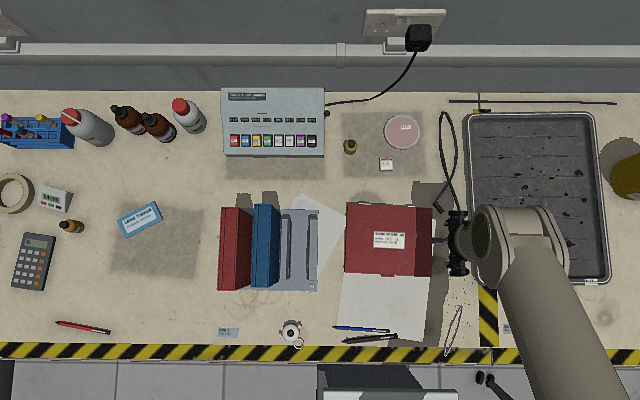

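The top view shows the open fingers at columns 447–468, rows 212–275, behind the box end and straddling the plug. In the side view the arm hides the box. I lower next.

Call:
send_rows(
  grip=[0, 0, 0, 0, 0],
  offset=[
    [10, 0, 0],
    [20, 0, 0],
    [27, 0, 0],
    [30, 0, 0],
    [31, 0, 0],
  ],
  twist=[0, 0, 0, 0, 0],
)

```text
clock: 1.87
position: [0.4984, -0.1375, -0.0009]
ee_rot: [-0.506, -0.494, 0.506, -0.494]
ft_force: [1.1, -0.5, -1.0]
grip_width: 1.0
```

```bash
python3 st.py 0.4985 -0.11 -0.006
```

```text
t 1.87 pos [ 0.4984 -0.1375 -0.0009] F [ 1.1 -0.5 -1. ] T [-0.01  0.06 -0.05] g 1.0
q [ 0.596  0.406 -0.476  1.943  0.244  0.849 -0.032]
[[-0.     1.    -0.023]
 [-0.    -0.023 -1.   ]
 [-1.    -0.     0.   ]]
tool mm [  5.1  -0.5 -27.5]
tool y angle -1.31
```

Call:
send_rows(
  grip=[0, 0, 0, 0, 0],
  offset=[
    [3, 0, -12],
    [5, 0, -24],
    [5, 0, -34],
    [5, 0, -44],
    [5, 0, -54],
  ],
  twist=[0, 0, 0, 0, 0],
)

```text
clock: 2.28
position: [0.5, -0.083, -0.0053]
ee_rot: [-0.506, -0.494, 0.506, -0.495]
ft_force: [0.1, -1.7, -0.8]
grip_width: 0.996
```

```bash
python3 st.py 0.5 -0.05 -0.006
```

```text
t 2.28 pos [ 0.5    -0.083  -0.0053] F [ 0.1 -1.7 -0.8] T [-0.43 -0.    0.03] g 0.996
q [ 0.512  0.398 -0.498  1.97   0.254  0.833 -0.148]
[[ 0.     1.    -0.023]
 [-0.001 -0.023 -1.   ]
 [-1.     0.     0.001]]
tool mm [  0.7  -0.7 -33. ]
tool y angle -1.3
```

Call:
send_rows(
  grip=[0, 0, 0, 0, 0],
  offset=[
    [0, 0, -8],
    [0, 0, -16],
    [0, 0, -24],
    [0, 0, -30],
    [0, 0, -34],
  ],
  twist=[-0.3, -0.3, -0.3, -0.3, -0.3],
)

```text
clock: 2.7
position: [0.5008, -0.0486, -0.0054]
ee_rot: [0.504, 0.496, -0.504, 0.496]
ft_force: [-0.3, -3.7, 2.7]
grip_width: 0.998
```

```bash
python3 st.py 0.5 -0.042 -0.006;python3 - <<'E'
from h import *
for n in ("side","top"):
    p,d=viewer.camera(n); cv2.imwrite(f"pics/{n}2.png",p)
E
```

```text
t 2.7 pos [ 0.5008 -0.0486 -0.0054] F [-0.3 -3.7  2.7] T [-0.7   0.01 -0.  ] g 0.998
q [ 0.459  0.395 -0.514  1.979  0.259  0.831 -0.214]
[[ 0.001  1.    -0.017]
 [-0.    -0.017 -1.   ]
 [-1.     0.001  0.   ]]
tool mm [ 0.6 -1.  -6.6]
tool y angle -0.96
```

View pics/top2.png

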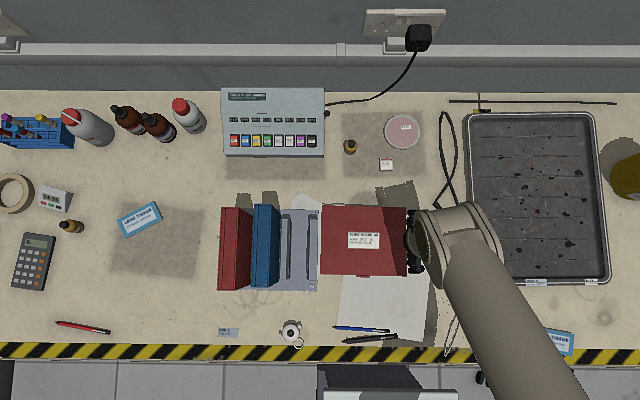

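The top view shows the box (320–407) now almost touching the end plate at column 318. I press on slowly.

Call:
send_rows(
  grip=[0, 0, 0, 0, 0],
  offset=[
    [0, 0, -2],
    [0, 0, -4],
    [0, 0, -6],
    [0, 0, -7],
    [0, 0, -8],
  ],
  twist=[0, 0, 0, 0, 0],
)

```text
clock: 3.22
position: [0.5006, -0.0413, -0.0058]
ee_rot: [-0.504, -0.496, 0.504, -0.496]
ft_force: [0.5, -7.3, -0.1]
grip_width: 1.0
```

```bash
python3 st.py 0.5 -0.042 -0.006
```

```text
t 3.22 pos [ 0.5006 -0.0413 -0.0058] F [ 0.5 -7.3 -0.1] T [-1.63 -0.27  0.03] g 1.0
q [ 0.447  0.395 -0.516  1.98   0.26   0.831 -0.23 ]
[[-0.     1.    -0.017]
 [-0.    -0.017 -1.   ]
 [-1.    -0.     0.   ]]
tool mm [ 0.2 -0.5  0.7]
tool y angle -0.98
```

Call:
send_rows(
  grip=[0, 0, 0, 0, 0],
  offset=[
    [0, 0, -1],
    [0, 0, -2],
    [0, 0, -2],
    [0, 0, -2],
    [0, 0, -2],
  ],
  twist=[0, 0, 0, 0, 0],
)

```text
clock: 3.63
position: [0.5007, -0.0413, -0.0057]
ee_rot: [-0.504, -0.495, 0.505, -0.496]
ft_force: [0.9, -9.9, -0.9]
grip_width: 0.995
```

Call:
send_rows(
  grip=[0, 0, 0, 0, 0],
  offset=[
    [0, 0, -1],
    [0, 0, -2],
    [0, 0, -3],
    [0, 0, -3],
    [0, 0, -3],
  ],
  twist=[0, 0, 0, 0, 0],
)

```text
clock: 4.05
position: [0.5011, -0.0413, -0.0056]
ee_rot: [-0.504, -0.494, 0.506, -0.497]
ft_force: [2.1, -20.1, -2.5]
grip_width: 0.997
```

```bash
python3 st.py 0.5 -0.042 -0.006
```

```text
t 4.05 pos [ 0.5011 -0.0413 -0.0056] F [  2.1 -20.1  -2.5] T [-3.81 -0.42  0.93] g 0.997
q [ 0.441  0.394 -0.514  1.98   0.266  0.831 -0.24 ]
[[ 0.001  1.    -0.019]
 [-0.005 -0.019 -1.   ]
 [-1.     0.001  0.005]]
tool mm [ 0.4 -1.1  0.7]
tool y angle -1.11
```

```bash
cat > path.py <<'E'
import numpy as np,sys
h=float(sys.argv[1]); d=float(sys.argv[2])
for th in range(0,96,3):
    t=np.radians(th); Y=-(36-h)*np.sin(t)-206*np.cos(t)+206; z=206*np.sin(t)+h*np.cos(t)-h
    print(th,"path y %.1f z %.1f  cmd TCP y %.4f z %.4f"%(Y,z,-.0413+(Y+d*np.cos(t))/1000,-.0057+(z-d*np.sin(t))/1000))
E
python3 path.py 7 3.8
```

```text
0 path y 0.0 z 0.0  cmd TCP y -0.0375 z -0.0057
3 path y -1.2 z 10.8  cmd TCP y -0.0387 z 0.0049
6 path y -1.9 z 21.5  cmd TCP y -0.0394 z 0.0154
9 path y -2.0 z 32.1  cmd TCP y -0.0395 z 0.0258
12 path y -1.5 z 42.7  cmd TCP y -0.0391 z 0.0362
15 path y -0.5 z 53.1  cmd TCP y -0.0381 z 0.0464
18 path y 1.1 z 63.3  cmd TCP y -0.0366 z 0.0564
21 path y 3.3 z 73.4  cmd TCP y -0.0345 z 0.0663
24 path y 6.0 z 83.2  cmd TCP y -0.0318 z 0.0759
27 path y 9.3 z 92.8  cmd TCP y -0.0286 z 0.0853
30 path y 13.1 z 102.1  cmd TCP y -0.0249 z 0.0945
33 path y 17.4 z 111.1  cmd TCP y -0.0207 z 0.1033
36 path y 22.3 z 119.7  cmd TCP y -0.0159 z 0.1118
39 path y 27.7 z 128.1  cmd TCP y -0.0107 z 0.1200
42 path y 33.5 z 136.0  cmd TCP y -0.0050 z 0.1278
45 path y 39.8 z 143.6  cmd TCP y 0.0012 z 0.1352
48 path y 46.6 z 150.8  cmd TCP y 0.0079 z 0.1422
51 path y 53.8 z 157.5  cmd TCP y 0.0149 z 0.1488
54 path y 61.5 z 163.8  cmd TCP y 0.0224 z 0.1550
57 path y 69.5 z 169.6  cmd TCP y 0.0303 z 0.1607
60 path y 77.9 z 174.9  cmd TCP y 0.0385 z 0.1659
63 path y 86.6 z 179.7  cmd TCP y 0.0471 z 0.1706
66 path y 95.7 z 184.0  cmd TCP y 0.0560 z 0.1749
69 path y 105.1 z 187.8  cmd TCP y 0.0652 z 0.1786
72 path y 114.8 z 191.1  cmd TCP y 0.0746 z 0.1818
75 path y 124.7 z 193.8  cmd TCP y 0.0844 z 0.1844
78 path y 134.8 z 196.0  cmd TCP y 0.0943 z 0.1865
81 path y 145.1 z 197.6  cmd TCP y 0.1044 z 0.1881
84 path y 155.6 z 198.6  cmd TCP y 0.1147 z 0.1891
87 path y 166.3 z 199.1  cmd TCP y 0.1252 z 0.1896
90 path y 177.0 z 199.0  cmd TCP y 0.1357 z 0.1895
93 path y 187.8 z 198.4  cmd TCP y 0.1463 z 0.1889
```

Call:
send_rows(
  grip=[0, 0, 0, 0, 0],
  offset=[
    [-4, 0, 0.5],
    [-9, 0, 1.5],
    [-15, 0, 2],
    [-20, 0, 2.5],
    [-22, 0, 2.5],
  ],
  twist=[0, 0, 0, 0, 0],
)

```text
clock: 4.47
position: [0.5011, -0.0421, 0.0168]
ee_rot: [-0.504, -0.494, 0.505, -0.496]
ft_force: [0.7, -13.4, -2.0]
grip_width: 1.001
```

```bash
python3 st.py 0.5 -0.0395 0.0258
python3 - <<'E'
from h import *
for n in ("side","top"):
    p,d=viewer.camera(n); cv2.imwrite(f"pics/{n}3.png",p)
E
```

```text
t 4.47 pos [ 0.5011 -0.0421  0.0168] F [  0.7 -13.4  -2. ] T [-2.79 -0.35  0.59] g 1.001
q [ 0.459  0.357 -0.528  1.969  0.236  0.874 -0.214]
[[ 0.001  1.    -0.019]
 [-0.004 -0.019 -1.   ]
 [-1.     0.001  0.004]]
tool mm [-9.  -1.1 -2.5]
tool y angle -1.07
```

View pics/side3.png

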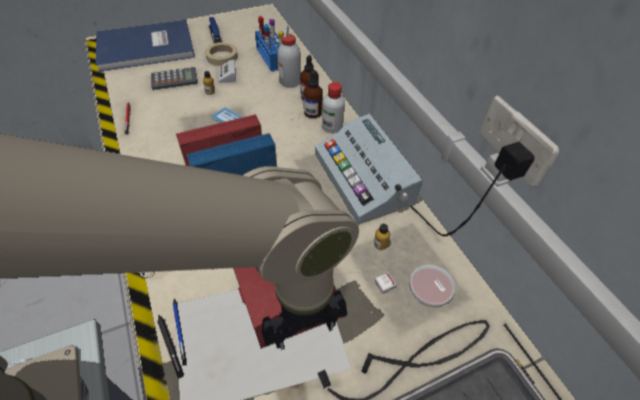

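View pics/top3.png

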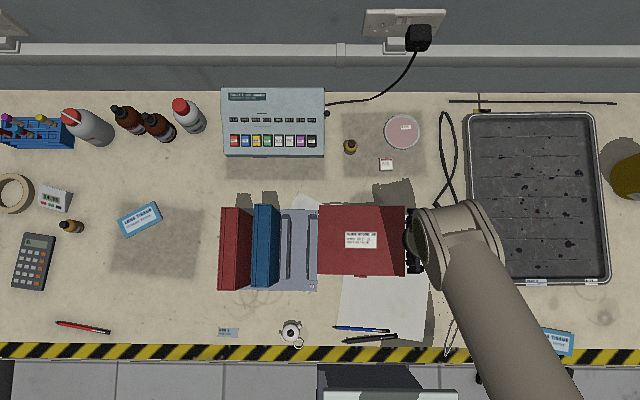

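```bash
cat > lid.py <<'E'
from h import *
p,d=viewer.camera("top"); P=pts(d,"top")
r=(p[...,2].astype(int)-p[...,1]>50)&(d>0)
yy,xx=np.mgrid[0:400,0:640]
m=r&(P[...,1]<.176)&(P[...,0]>.36)&(P[...,0]<.66)&(xx<470)&(xx>260)&(yy>180)&(P[...,1]>-.2)
m=cv2.erode(m.astype(np.uint8),np.ones((3,3)))>0
q=P[m]; 
A=np.c_[q[:,:2],np.ones(len(q))]
for _ in range(3):
    c,*_=np.linalg.lstsq(A,q[:,2],rcond=None); e=abs(A@c-q[:,2]); k=e<max(.003,2*e.std()); A=A[k]; q=q[k]
print("lid n",len(q),"slope dz/dx %.4f dz/dy %.4f tilt deg %.1f"%(c[0],c[1],np.degrees(np.arctan(-c[1]))),"y range",q[:,1].min(),q[:,1].max(),"x",q[:,0].min(),q[:,0].max(),"z",q[:,2].min(),q[:,2].max())
cv2.imwrite(f"pics/lid{int(monitor.get_obs()['clock']*100)}.png",p)
E
python3 lid.py
```

```text
lid n 3220 slope dz/dx -0.0027 dz/dy -0.1090 tilt deg 6.2 y range 0.0013827396727036563 0.17212296730577772 x 0.4242297993953577 0.5820943681802597 z 0.032847469746290055 0.056097008816789605
```

Call:
send_rows(
  grip=[0, 0, 0, 0, 0],
  offset=[
    [-10, 0, 0.5],
    [-20, 0, 0],
    [-30, 0, -1],
    [-40, 0, -2.5],
    [-44, 0, -3.5],
  ],
  twist=[0, 0, 0, 0, 0],
)

```text
clock: 5.03
position: [0.5014, -0.0374, 0.0615]
ee_rot: [-0.504, -0.494, 0.505, -0.497]
ft_force: [-0.4, -11.3, 0.6]
grip_width: 0.998
```

```bash
python3 st.py 0.5 -0.0355 0.06; python3 lid.py
```

```text
t 5.03 pos [ 0.5014 -0.0374  0.0615] F [ -0.4 -11.3   0.6] T [-2.17  0.01  0.46] g 0.998
q [ 0.476  0.287 -0.552  1.941  0.186  0.961 -0.182]
[[ 0.002  1.    -0.018]
 [-0.003 -0.018 -1.   ]
 [-1.     0.002  0.003]]
tool mm [ 1.5 -1.5 -1.9]
tool y angle -1.03
lid n 2545 slope dz/dx -0.0137 dz/dy -0.3427 tilt deg 18.9 y range 0.010126799876687602 0.17209012098618573 x 0.4225980871836581 0.5834912239207216 z 0.033286658845008844 0.0923375534800363
```

Call:
send_rows(
  grip=[0, 0, 0, 0, 0],
  offset=[
    [-10, 0, -3],
    [-20, 0, -6],
    [-30, 0, -10],
    [-39, 0, -14],
    [-43, 0, -16],
  ],
  twist=[0, 0, 0, 0, 0],
)

```text
clock: 5.5
position: [0.5014, -0.0209, 0.1045]
ee_rot: [-0.504, -0.495, 0.505, -0.497]
ft_force: [-0.1, -9.1, 2.2]
grip_width: 0.998
```

```bash
python3 st.py 0.5 -0.0195 0.103; python3 lid.py
```

```text
t 5.5 pos [ 0.5014 -0.0209  0.1045] F [-0.1 -9.1  2.2] T [-1.91  0.32  0.46] g 0.998
q [ 0.471  0.227 -0.574  1.907  0.145  1.047 -0.182]
[[ 0.001  1.    -0.018]
 [-0.003 -0.018 -1.   ]
 [-1.     0.001  0.003]]
tool mm [ 1.5 -1.4 -1.4]
tool y angle -1.0
lid n 474 slope dz/dx -0.0057 dz/dy -0.6564 tilt deg 33.3 y range 0.026884285045058378 0.15706584722069175 x 0.4243166562839238 0.5743774637579392 z 0.04037003052895339 0.12805303340419122
```

Call:
send_rows(
  grip=[0, 0, 0, 0, 0],
  offset=[
    [-7.5, 0, -7],
    [-15.5, 0, -12.5],
    [-23.5, 0, -18],
    [-31, 0, -24],
    [-33, 0, -26],
  ],
  twist=[0, 0, 0, 0, 0],
)

```text
clock: 5.97
position: [0.5023, 0.0039, 0.1383]
ee_rot: [-0.504, -0.494, 0.505, -0.497]
ft_force: [-2.8, -16.7, 12.5]
grip_width: 1.002
```

```bash
python3 st.py 0.5 0.0065 0.136; python3 lid.py
```

```text
t 5.97 pos [0.5023 0.0039 0.1383] F [ -2.8 -16.7  12.5] T [-3.3   1.03  0.76] g 1.002
q [ 0.446  0.188 -0.597  1.872  0.123  1.116 -0.215]
[[ 0.002  1.    -0.018]
 [-0.005 -0.018 -1.   ]
 [-1.     0.002  0.005]]
tool mm [ 2.3 -2.3 -2.6]
tool y angle -1.04
lid n 1 slope dz/dx 0.0574 dz/dy 0.0064 tilt deg -0.4 y range 0.049847582659025835 0.049847582659025835 x 0.4467910284223786 0.4467910284223786 z 0.15440106870781914 0.15440106870781914
```

Call:
send_rows(
  grip=[0, 0, 0, 0, 0],
  offset=[
    [-7.5, 0, -6],
    [-14, 0, -13],
    [-20, 0, -21],
    [-26, 0, -28.5],
    [-27.5, 0, -31],
  ],
  twist=[0, 0, 0, 0, 0],
)

```text
clock: 6.43
position: [0.5029, 0.0373, 0.1657]
ee_rot: [0.504, 0.495, -0.504, 0.497]
ft_force: [-1.2, -9.5, 11.0]
grip_width: 0.998
```

```bash
python3 st.py 0.5 0.0375 0.1635
python3 - <<'E'
from h import *
for n in ("side","top"):
    p,d=viewer.camera(n); cv2.imwrite(f"pics/{n}4.png",p)
E
```

```text
t 6.43 pos [0.5029 0.0373 0.1657] F [-1.2 -9.5 11. ] T [-1.85  0.7   0.28] g 0.998
q [ 0.41   0.166 -0.624  1.835  0.107  1.172 -0.266]
[[ 0.003  1.    -0.017]
 [-0.002 -0.017 -1.   ]
 [-1.     0.003  0.002]]
tool mm [ 2.2 -2.9 -0.1]
tool y angle -0.97
```

View pics/side4.png

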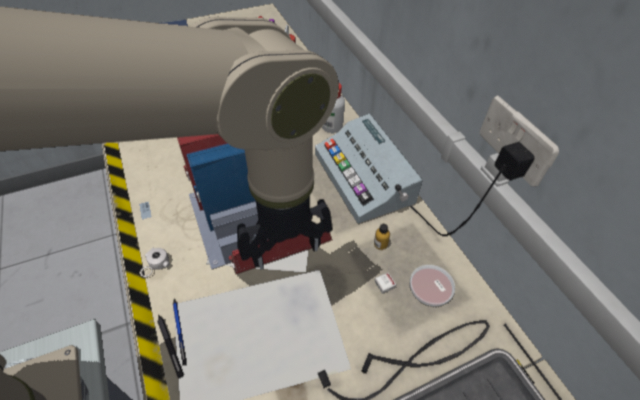

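View pics/top4.png

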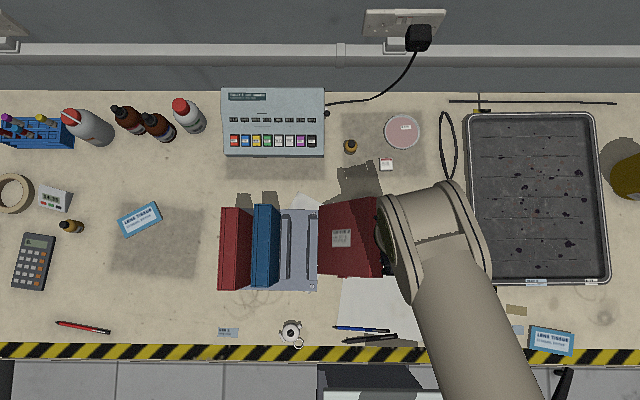

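Call:
send_rows(
  grip=[0, 0, 0, 0, 0],
  offset=[
    [-4.7, 0, -9],
    [-9, 0, -18],
    [-12.5, 0, -27],
    [-15.5, 0, -36],
    [-16.5, 0, -39],
  ],
  twist=[0, 0, 0, 0, 0],
)

```text
clock: 6.95
position: [0.5041, 0.0768, 0.1832]
ee_rot: [0.505, 0.494, -0.504, 0.497]
ft_force: [-4.2, -8.8, 21.7]
grip_width: 1.002
```

```bash
python3 st.py 0.5 0.0765 0.180
```

```text
t 6.95 pos [0.5041 0.0768 0.1832] F [-4.2 -8.8 21.7] T [-1.6   1.4   0.17] g 1.002
q [ 0.359  0.165 -0.653  1.8    0.11   1.209 -0.343]
[[ 0.004  1.    -0.017]
 [-0.002 -0.017 -1.   ]
 [-1.     0.004  0.002]]
tool mm [ 3.2 -4.1  0.3]
tool y angle -0.97
```

Call:
send_rows(
  grip=[0, 0, 0, 0, 0],
  offset=[
    [-4, 0, -9],
    [-6, 0, -18],
    [-7.5, 0, -27],
    [-8.5, 0, -36],
    [-8.5, 0, -38],
  ],
  twist=[0, 0, 0, 0, 0],
)

```text
clock: 7.37
position: [0.5044, 0.117, 0.191]
ee_rot: [0.505, 0.496, -0.503, 0.497]
ft_force: [-1.0, -2.3, 16.9]
grip_width: 1.001
```

```bash
python3 st.py 0.5 0.1145 0.1885;  python3 - <<'E'
from h import *
for n in ("side","top"):
    p,d=viewer.camera(n); cv2.imwrite(f"pics/{n}5.png",p)
E
```

```text
t 7.37 pos [0.5044 0.117  0.191 ] F [-1.  -2.3 16.9] T [-0.29  0.76 -0.12] g 1.001
q [ 0.305  0.181 -0.681  1.771  0.121  1.228 -0.424]
[[ 0.004  1.    -0.015]
 [ 0.001 -0.015 -1.   ]
 [-1.     0.004 -0.001]]
tool mm [ 2.5 -4.3  2.5]
tool y angle -0.89
```

View pics/side5.png

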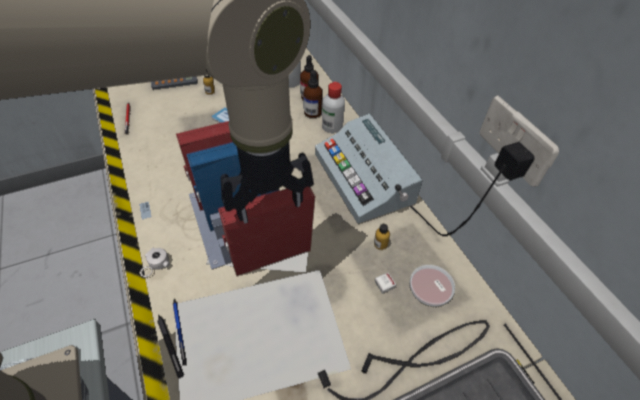

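View pics/top5.png

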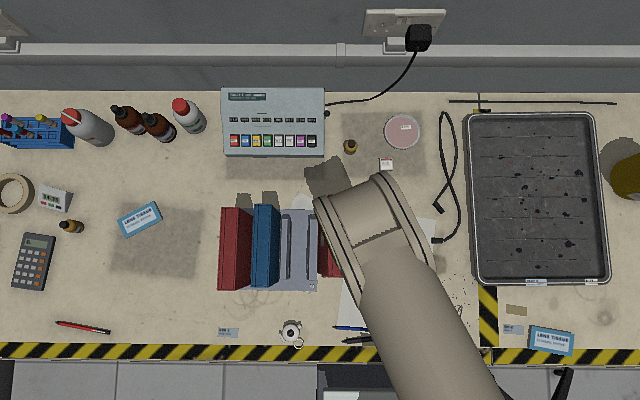

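The side view shows the red box nearly upright against the plate, with the fingers on its top edge. I drag it the last few degrees.

Call:
send_rows(
  grip=[0, 0, 0, 0, 0],
  offset=[
    [0, 0, -6],
    [0, 0, -12],
    [0, 0, -18],
    [0, 0, -24],
    [0, 0, -26],
  ],
  twist=[0, 0, 0, 0, 0],
)

```text
clock: 7.88
position: [0.505, 0.1403, 0.192]
ee_rot: [0.505, 0.494, -0.504, 0.497]
ft_force: [-7.3, -14.5, 32.6]
grip_width: 1.002
```

```bash
python3 st.py 0.5 0.1405 0.1885
```

```text
t 7.88 pos [0.505  0.1403 0.192 ] F [ -7.3 -14.5  32.6] T [-3.02  2.49  0.47] g 1.002
q [ 0.266  0.199 -0.695  1.752  0.138  1.237 -0.482]
[[ 0.004  1.    -0.017]
 [-0.003 -0.017 -1.   ]
 [-1.     0.004  0.003]]
tool mm [ 3.5 -5.  -0.2]
tool y angle -0.98
```

Call:
send_rows(
  grip=[0, 0, 0, 0, 0],
  offset=[
    [-5, 0, 1],
    [-12, 0, 1],
    [-30, 0, 0],
    [-60, 0, 0],
    [-70, 0, 0],
  ],
  twist=[0, 0, 0, 0, 0],
)

```text
clock: 8.3
position: [0.5044, 0.1419, 0.2622]
ee_rot: [0.505, 0.495, -0.503, 0.496]
ft_force: [-0.4, 0.4, 1.0]
grip_width: 0.996
```

```bash
python3 st.py 0.5 0.1405 0.26
python3 - <<'E'
from h import *
for n in ("side","top"):
    p,d=viewer.camera(n); cv2.imwrite(f"pics/{n}6.png",p); np.save(n+"6.npy",d); np.save(n+"6p.npy",p)
E
```

```text
t 8.3 pos [0.5044 0.1419 0.2622] F [-0.4  0.4  1. ] T [ 0.05 -0.08  0.03] g 0.996
q [ 0.278  0.148 -0.699  1.652  0.097  1.374 -0.45 ]
[[ 0.003  1.    -0.016]
 [ 0.001 -0.016 -1.   ]
 [-1.     0.003 -0.001]]
tool mm [ 2.2 -4.4  1.4]
tool y angle -0.92
```

View pics/side6.png

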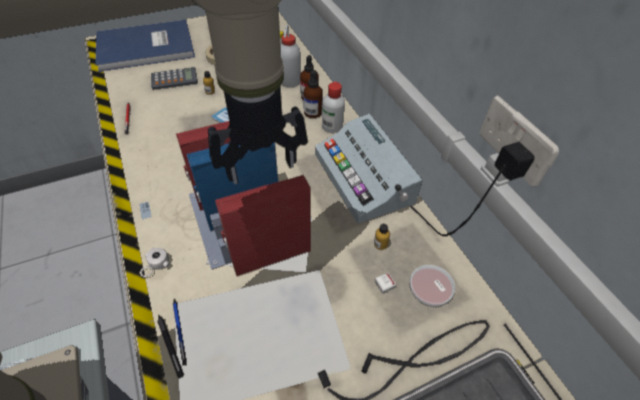

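View pics/top6.png

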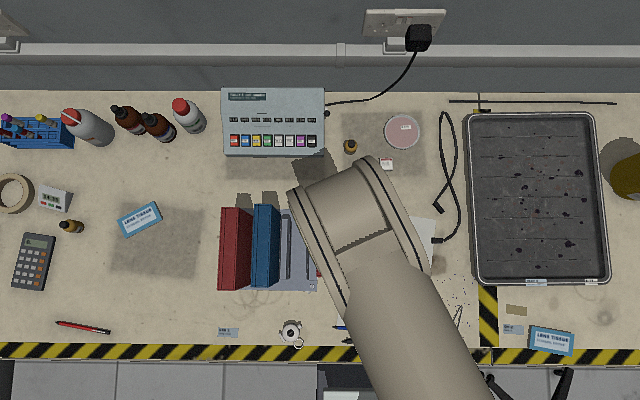

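The side view shows the box standing on its own (218–311, 178–272) against the plate, with the fingers clear above. Next I measure it and turn the gripper.

Call:
send_rows(
  grip=[0, 0, 0, 0, 0],
  offset=[
    [-10, 0, 30],
    [-20, 0, 60],
    [-30, 0, 90],
    [-40, 0, 120],
    [-40, 0, 150],
  ],
  twist=[7, 14, 21, 28, 35],
)

```text
clock: 8.82
position: [0.5013, -0.0104, 0.2996]
ee_rot: [0.631, 0.319, -0.63, 0.32]
ft_force: [0.5, 0.4, 1.3]
grip_width: 1.0
```

```bash
python3 st.py 0.5 0 0.3
```

```text
t 8.82 pos [ 0.5013 -0.0104  0.2996] F [0.5 0.4 1.3] T [-0.01 -0.07  0.03] g 1.0
q [ 0.448  0.06  -0.537  1.647  0.031  1.441 -0.726]
[[ 0.001  0.806 -0.592]
 [ 0.    -0.592 -0.806]
 [-1.     0.001 -0.001]]
tool mm [-0.4 -7.2 -7.6]
tool y angle -36.3
```

Call:
send_rows(
  grip=[80, 80, 80, 80, 80],
  offset=[
    [0, 0, 0],
    [0, 0, 0],
    [0, 0, 0],
    [0, 0, 0],
    [0, 0, 0],
  ],
  twist=[7, 14, 21, 28, 35],
)

```text
clock: 9.23
position: [0.5008, -0.0091, 0.2975]
ee_rot: [-0.697, -0.115, 0.698, -0.115]
ft_force: [0.3, -0.5, -0.0]
grip_width: 0.685
```

Call:
send_rows(
  grip=[80, 80, 80, 80, 80],
  offset=[
    [0, 0, 0],
    [0, 0, 0],
    [0, 0, 0],
    [0, 0, 0],
    [0, 0, 0],
  ],
  twist=[7, 14, 19.6, 19.6, 19.6],
)

```text
clock: 9.65
position: [0.5009, -0.0091, 0.2979]
ee_rot: [-0.707, 0.002, 0.708, 0.002]
ft_force: [0.3, 0.1, 0.1]
grip_width: 0.687
```

```bash
python3 st.py 0.5 0.155 0.3
cat > box.py <<'E'
from h import *
import sys
tag=sys.argv[1]
for n in ("side","top"):
    p,d=viewer.camera(n); cv2.imwrite(f"pics/{n}{tag}.png",p); np.save(f"{n}{tag}.npy",d); np.save(f"{n}{tag}p.npy",p)
    P=pts(d,n); red=(p[...,2].astype(int)-p[...,1]>40)&(d>0)
    print(n)
    for lo,hi,zz in ((.06,.245,.206),(.06,.245,.21),(.26,.31,.21),(.32,.38,.21)):
        m=(abs(P[...,2]-zz)<.006)&(d>0)&(P[...,0]>.37)&(P[...,0]<.62)&(P[...,1]>lo)&(P[...,1]<hi)
        if zz<.208 or (lo<.1): m&=red
        q=P[m]
        if len(q)>50:
            r=cv2.minAreaRect((q[:,:2]*1000).astype(np.float32)); print(zz,lo,len(q),"z %.4f"%np.median(q[:,2]),[np.round(a,1) for a in r])
    m=red&(P[...,2]>.03)&(P[...,2]<.19)&(P[...,0]>.4)&(P[...,0]<.62)&(P[...,1]>.06)&(P[...,1]<.26)
    q=P[m]
    if len(q)>200:
        for _ in range(3):
            A=np.c_[q[:,0],q[:,2],np.ones(len(q))]; c,*_=np.linalg.lstsq(A,q[:,1],rcond=None); e=A@c-q[:,1]; q=q[abs(e)<max(.002,2*e.std())]
        print("face: dy/dx %.4f dy/dz %.4f (tilt deg %.2f), y at x=.5,z=.1: %.4f n %d x %.4f..%.4f"%(c[0],c[1],np.degrees(np.arctan(c[1])),c@[.5,.1,1],len(q),*np.percentile(q[:,0],[.5,99.5])))
    # rack plate tops
    m=(abs(P[...,2]-.07)<.006)&(d>0)&(P[...,0]>.40)&(P[...,0]<.56)&(P[...,1]>.15)&(P[...,1]<.225)&~red
    q=P[m]
    if len(q)>50: print("plate top",len(q),[np.round(a,1) for a in cv2.minAreaRect((q[:,:2]*1000).astype(np.float32))])
E
python3 box.py 7
```

```text
t 9.65 pos [ 0.5009 -0.0091  0.2979] F [0.3 0.1 0.1] T [0.02 0.01 0.02] g 0.687
q [ 0.418  0.06  -0.509  1.65   0.029  1.44  -1.671]
[[-0.001 -0.007 -1.   ]
 [ 0.    -1.     0.007]
 [-1.    -0.     0.001]]
tool mm [  -2.1 -164.1    2. ]
tool y angle -90.38
side
0.206 0.06 967 z 0.2042 [array([472.8, 154.2]), array([38.4, 98.3]), np.float64(89.0)]
0.21 0.06 550 z 0.2049 [array([472.7, 153.5]), array([36.9, 98. ]), np.float64(88.9)]
0.21 0.26 960 z 0.2081 [array([465.3, 284.3]), array([ 39. , 125.4]), np.float64(88.9)]
0.21 0.32 939 z 0.2082 [array([466.5, 350.4]), array([ 39.8, 142.3]), np.float64(89.8)]
face: dy/dx -0.0098 dy/dz -0.0073 (tilt deg -0.42), y at x=.5,z=.1: 0.1373 n 1805 x 0.4247..0.5372
plate top 51 [array([416.9, 172.4]), array([11.6, 43.4]), np.float64(8.3)]
top
0.206 0.06 1354 z 0.2045 [array([506.6, 155.9]), array([ 35. , 163.4]), np.float64(89.4)]
0.21 0.06 833 z 0.2053 [array([506.3, 155.9]), array([ 34.9, 163. ]), np.float64(89.3)]
0.21 0.26 1480 z 0.2084 [array([484.5, 286.8]), array([ 36.2, 163.9]), np.float64(89.5)]
0.21 0.32 1517 z 0.2084 [array([477.8, 352.8]), array([ 36.7, 164.2]), np.float64(89.4)]
plate top 534 [array([480.8, 186.7]), array([137.7,  20.9]), np.float64(0.6)]
```

View pics/top7.png

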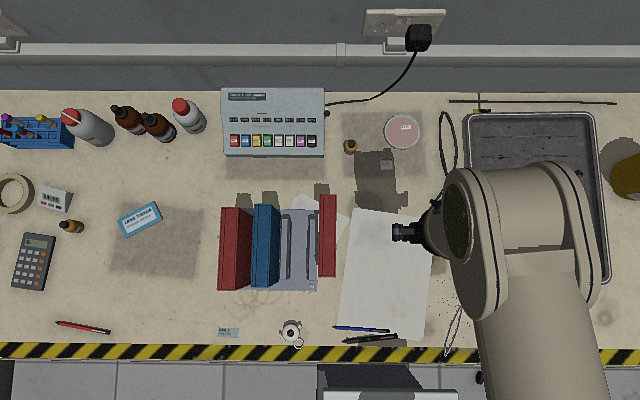

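View pics/side7.png

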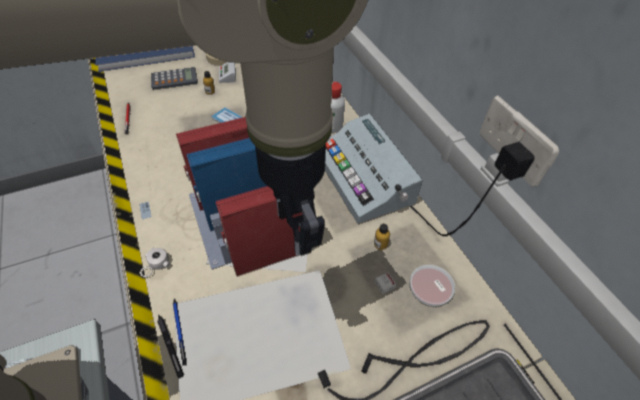

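The top view shows the box standing at columns 319–336 beside the plate, and the gripper is turned. I move over it.

Call:
send_rows(
  grip=[80, 80, 80, 80, 80],
  offset=[
    [0, -41, -2],
    [0, -82, -4],
    [0, -123, -6],
    [0, -160, -6],
    [0, -165, -6],
  ],
  twist=[0, 0, 0, 0, 0],
)

```text
clock: 10.17
position: [0.5072, 0.1633, 0.2988]
ee_rot: [-0.707, -0.001, 0.707, 0.001]
ft_force: [0.1, 0.4, 0.6]
grip_width: 0.684
```

```bash
python3 st.py 0.5065 0.156 0.168
```

```text
t 10.17 pos [0.5072 0.1633 0.2988] F [0.1 0.4 0.6] T [0.04 0.05 0.01] g 0.684
q [ 0.201  0.152 -0.661  1.569  0.091  1.452 -2.035]
[[-0.     0.001 -1.   ]
 [ 0.003 -1.    -0.001]
 [-1.    -0.003  0.   ]]
tool mm [130.8   7.7   0.7]
tool y angle -89.94
```

Call:
send_rows(
  grip=[80, 80, 80, 80, 80],
  offset=[
    [20, 0, 0],
    [50, 0, 0],
    [70, 0, 0],
    [75, 0, 0],
    [75, 0, 0],
  ],
  twist=[0.5, 0.5, 0.5, 0.5, 0.5],
)

```text
clock: 10.58
position: [0.5081, 0.1553, 0.2225]
ee_rot: [-0.706, 0.006, 0.708, 0.006]
ft_force: [0.2, 0.2, 0.7]
grip_width: 0.688
```

```bash
python3 st.py 0.5065 0.156 0.168; python3 box.py 8
```

```text
t 10.58 pos [0.5081 0.1553 0.2225] F [0.2 0.2 0.7] T [-0.02 -0.   -0.07] g 0.688
q [ 0.202  0.19  -0.652  1.691  0.118  1.304 -2.061]
[[-0.003 -0.017 -1.   ]
 [-0.001 -1.     0.017]
 [-1.     0.001  0.003]]
tool mm [54.6 -0.7  1.5]
tool y angle -90.99
side
0.206 0.06 489 z 0.2043 [array([489.2, 157. ]), array([132.4,  37. ]), np.float64(2.1)]
0.21 0.06 297 z 0.2048 [array([485.8, 157.6]), array([125.4,  35.5]), np.float64(3.0)]
0.21 0.26 830 z 0.2081 [array([485.1, 284.7]), array([ 39. , 164.9]), np.float64(89.3)]
0.21 0.32 746 z 0.2081 [array([451.1, 350.5]), array([ 39.9, 111.3]), np.float64(89.6)]
face: dy/dx -0.0149 dy/dz -0.0035 (tilt deg -0.20), y at x=.5,z=.1: 0.1374 n 414 x 0.4242..0.4519
top
0.21 0.26 1482 z 0.2084 [array([484.6, 286.6]), array([ 36. , 163.8]), np.float64(89.5)]
0.21 0.32 1506 z 0.2084 [array([477.9, 352.9]), array([ 37. , 164.3]), np.float64(89.6)]
```

View pics/side8.png

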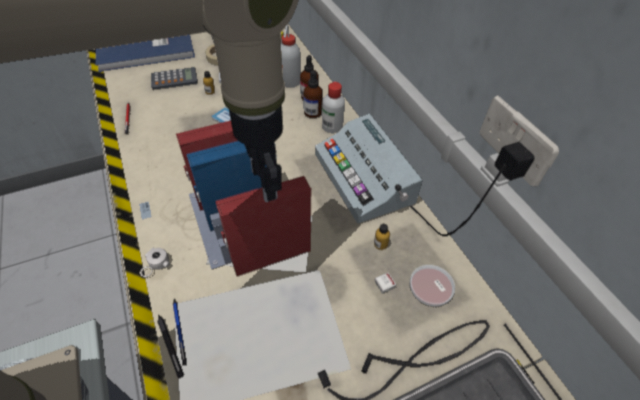

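The side view shows the fingers straddling the top edge of the box near (270,185). I go down to grasp depth.

Call:
send_rows(
  grip=[80, 80, 80, 80, 80],
  offset=[
    [12, 0, 0],
    [26, 0, 0],
    [40, 0, 0],
    [52, 0, 0],
    [55, 0, 0],
  ],
  twist=[0, 0, 0, 0, 0],
)

```text
clock: 11.1
position: [0.5083, 0.1554, 0.1672]
ee_rot: [-0.707, 0.007, 0.708, 0.006]
ft_force: [0.0, -0.8, 1.3]
grip_width: 0.687
```

Call:
send_rows(
  grip=[110, 130, 160, 200, 255],
  offset=[
    [0, 0, 0],
    [0, 0, 0],
    [0, 0, 0],
    [0, 0, 0],
    [0, 0, 0],
  ],
  twist=[0, 0, 0, 0, 0],
  newtons=40,
)

```text
clock: 11.52
position: [0.5096, 0.156, 0.1698]
ee_rot: [0.708, -0.006, -0.706, -0.007]
ft_force: [1.5, 0.5, 2.9]
grip_width: 0.417
```

```bash
python3 st.py 0.5065 0.156 0.168; python3 box.py 9
```

```text
t 11.52 pos [0.5096 0.156  0.1698] F [1.5 0.5 2.9] T [ 0.12 -0.13  0.  ] g 0.417
q [ 0.191  0.234 -0.647  1.76   0.151  1.196 -2.088]
[[ 0.002 -0.019 -1.   ]
 [ 0.    -1.     0.019]
 [-1.    -0.001 -0.002]]
tool mm [1.8 0.1 3.1]
tool y angle -91.07
side
0.206 0.06 498 z 0.2042 [array([489.9, 155.4]), array([ 37.4, 132.5]), np.float64(89.6)]
0.21 0.06 291 z 0.2048 [array([490.3, 156.1]), array([130.9,  34.5]), np.float64(0.9)]
0.21 0.26 704 z 0.2082 [array([449. , 285.3]), array([38.6, 92.7]), np.float64(89.3)]
0.21 0.32 699 z 0.2082 [array([446.9, 350.7]), array([ 39.2, 102.7]), np.float64(89.1)]
face: dy/dx -0.0173 dy/dz -0.0030 (tilt deg -0.17), y at x=.5,z=.1: 0.1375 n 483 x 0.4243..0.4578
top
0.21 0.26 1481 z 0.2084 [array([484.7, 286.7]), array([ 36.2, 164. ]), np.float64(89.7)]
0.21 0.32 1512 z 0.2084 [array([477.9, 352.8]), array([ 36.6, 164.2]), np.float64(89.4)]
plate top 83 [array([427.8, 187.3]), array([31.8, 18.4]), np.float64(0.8)]
```

View pics/side9.png

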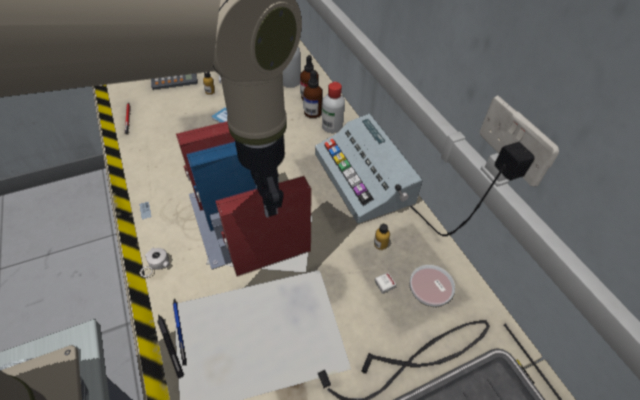

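Gripped (opening about 35.5 mm) and still upright. I lift it.

Call:
send_rows(
  grip=[255, 255, 255, 255, 255],
  offset=[
    [-8, 1, 0],
    [-28, 2, 0],
    [-52, 2, 0],
    [-76, 2, 0],
    [-90, 2, 0],
  ],
  twist=[0, 0, 0, 0, 0],
  newtons=60,
)

```text
clock: 12.03
position: [0.5088, 0.1536, 0.2611]
ee_rot: [0.707, -0.007, -0.707, -0.007]
ft_force: [0.5, -0.6, -3.9]
grip_width: 0.408
```

```bash
python3 st.py 0.4825 0.22 0.26
python3 - <<'E'
from h import *
for n in ("side","top"):
    p,d=viewer.camera(n); cv2.imwrite(f"pics/{n}10.png",p); np.save(n+"10.npy",d); np.save(n+"10p.npy",p)
E
```

```text
t 12.03 pos [0.5088 0.1536 0.2611] F [ 0.5 -0.6 -3.9] T [ 0.03 -0.16 -0.05] g 0.408
q [ 0.21   0.163 -0.652  1.635  0.101  1.376 -2.045]
[[ 0.001 -0.019 -1.   ]
 [-0.    -1.     0.019]
 [-1.     0.    -0.001]]
tool mm [  1.  -65.9  27.6]
tool y angle -91.08
```

View pics/side10.png

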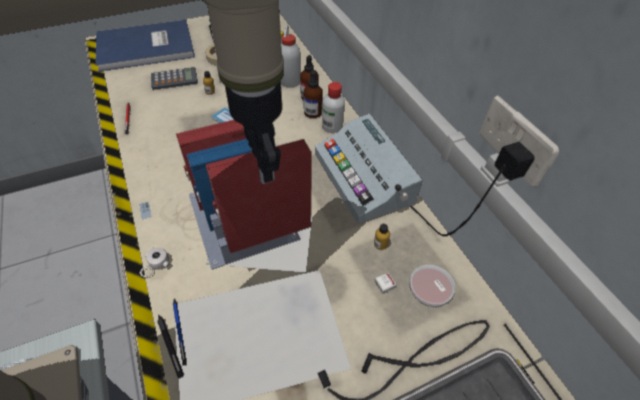

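View pics/top10.png

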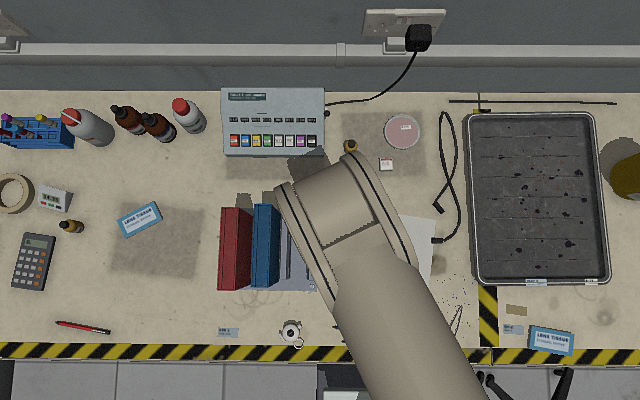

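Call:
send_rows(
  grip=[255, 255, 255, 255, 255],
  offset=[
    [0, -15, 6],
    [0, -32, 13],
    [0, -49, 20],
    [0, -62, 25],
    [0, -66.5, 26],
  ],
  twist=[0, 0, 0, 0, 0],
)

```text
clock: 12.55
position: [0.4821, 0.2226, 0.2573]
ee_rot: [-0.706, 0.006, 0.708, 0.005]
ft_force: [-0.6, -0.5, -4.2]
grip_width: 0.413
```

Call:
send_rows(
  grip=[255, 255, 255, 255, 255],
  offset=[
    [0, 0, 0],
    [0, 0, 0],
    [0, 0, 0],
    [0, 0, 0],
    [0, 0, 0],
  ],
  twist=[0, 0, 0, 0, 0],
)

```text
clock: 12.97
position: [0.4844, 0.2198, 0.2586]
ee_rot: [-0.707, 0.007, 0.707, 0.007]
ft_force: [0.5, 0.7, -3.0]
grip_width: 0.414
```

```bash
python3 st.py 0.4838 0.2205 0.26
cat > held.py <<'E'
from h import *
import sys
tag=sys.argv[1]
for n in ("side","top"):
    p,d=viewer.camera(n); cv2.imwrite(f"pics/{n}{tag}.png",p); np.save(f"{n}{tag}.npy",d); np.save(f"{n}{tag}p.npy",p)
    P=pts(d,n); red=(p[...,2].astype(int)-p[...,1]>40)&(d>0)
    m=red&(P[...,2]>.075)&(P[...,0]>.36)&(P[...,0]<.62)&(P[...,1]>.1)&(P[...,1]<.25)
    q=P[m]; print(n,len(q))
    if len(q)>200:
        print("z pct",np.percentile(q[:,2],[.5,5,95,99.5]),"x",np.percentile(q[:,0],[.5,99.5]))
        f=q[q[:,2]<np.percentile(q[:,2],99)-.008]
        for _ in range(3):
            A=np.c_[f[:,0],f[:,2],np.ones(len(f))]; c,*_=np.linalg.lstsq(A,f[:,1],rcond=None); e=A@c-f[:,1]; f=f[abs(e)<max(.002,2*e.std())]
        print("face dy/dx %.4f dy/dz %.4f y(.48,.1)=%.4f n %d"%(c[0],c[1],c@[.48,.1,1],len(f)), "x",np.percentile(f[:,0],[.5,99.5]))
E
python3 held.py 11
```

```text
t 12.97 pos [0.4844 0.2198 0.2586] F [ 0.5  0.7 -3. ] T [-0.01 -0.01  0.01] g 0.414
q [ 0.119  0.174 -0.702  1.635  0.114  1.375 -2.189]
[[-0.   -0.02 -1.  ]
 [-0.   -1.    0.02]
 [-1.    0.    0.  ]]
tool mm [-1.4 -0.7  0.6]
tool y angle -91.15
side 1676
z pct [0.18060039 0.19947738 0.29406563 0.29485275] x [0.39836367 0.47169997]
face dy/dx -0.0168 dy/dz -0.0023 y(.48,.1)=0.2015 n 999 x [0.3986662  0.45220603]
top 0
```

View pics/side11.png

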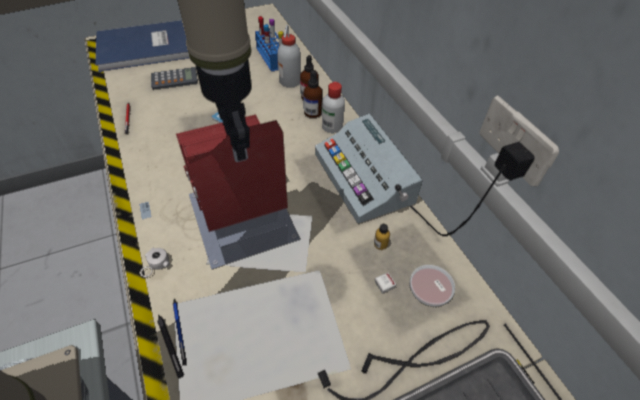

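View pics/top11.png

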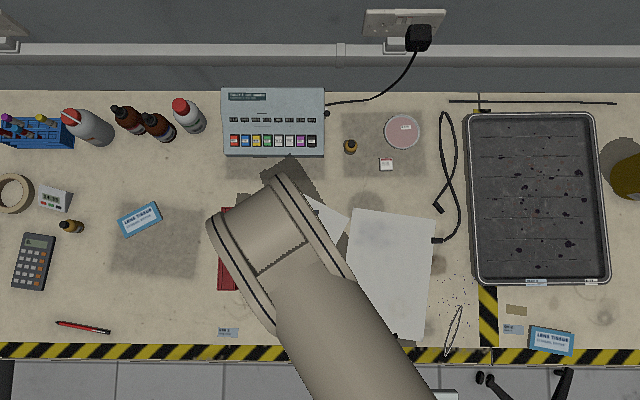

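Side view: the box hangs upright above the slot (181–288, 122–228). Its centre at y≈0.2195 agrees with the slot estimate of 0.2187–0.221. I lower gently.

Call:
send_rows(
  grip=[255, 255, 255, 255, 255],
  offset=[
    [7, 0, 0],
    [14, 0, 0],
    [22, 0, 0],
    [30, 0, 0],
    [36, 0, 0],
  ],
  twist=[0, 0, 0, 0, 0],
)

```text
clock: 13.48
position: [0.4837, 0.2204, 0.2213]
ee_rot: [-0.707, 0.007, 0.707, 0.006]
ft_force: [-0.2, 0.2, -4.4]
grip_width: 0.413
```

```bash
python3 st.py 0.4838 0.2200 0.178
```

```text
t 13.48 pos [0.4837 0.2204 0.2213] F [-0.2  0.2 -4.4] T [ 0.01 -0.05 -0.01] g 0.413
q [ 0.113  0.198 -0.702  1.691  0.132  1.302 -2.203]
[[-0.001 -0.019 -1.   ]
 [-0.001 -1.     0.019]
 [-1.     0.001  0.001]]
tool mm [43.3  0.4 -0.2]
tool y angle -91.07
```

Call:
send_rows(
  grip=[255, 255, 255, 255, 255],
  offset=[
    [6, 0, 0],
    [13, 0, 0],
    [20, 0, 0],
    [27, 0, 0],
    [35, 0, 0],
  ],
  twist=[0, 0, 0, 0, 0],
)

```text
clock: 13.9
position: [0.4842, 0.2207, 0.1872]
ee_rot: [0.707, -0.007, -0.707, -0.007]
ft_force: [-0.1, 1.5, -4.3]
grip_width: 0.412
```

```bash
python3 st.py 0.4838 0.2200 0.174
```

```text
t 13.9 pos [0.4842 0.2207 0.1872] F [-0.1  1.5 -4.3] T [ 0.03 -0.06  0.07] g 0.412
q [ 0.106  0.226 -0.699  1.737  0.153  1.234 -2.22 ]
[[ 0.    -0.019 -1.   ]
 [ 0.    -1.     0.019]
 [-1.    -0.    -0.   ]]
tool mm [13.2  0.7  0.4]
tool y angle -91.08
```

Call:
send_rows(
  grip=[255, 255, 255, 255, 255],
  offset=[
    [4, 0, 0],
    [8, 0, 0],
    [11, 0, 0],
    [13, 0, 0],
    [14.5, 0, 0],
  ],
  twist=[0, 0, 0, 0, 0],
)

```text
clock: 14.32
position: [0.4842, 0.221, 0.1738]
ee_rot: [0.707, -0.007, -0.707, -0.007]
ft_force: [-4.7, -1.7, 11.3]
grip_width: 0.411
```

```bash
python3 st.py 0.4838 0.2200 0.174
python3 - <<'E'
from h import *
p,d=viewer.camera("side"); cv2.imwrite("pics/side12.png",p)
P=pts(d,"side"); red=(p[...,2].astype(int)-p[...,1]>40)&(d>0)
m=red&(P[...,2]>.19)&(P[...,2]<.225)&(P[...,0]>.36)&(P[...,0]<.62)&(P[...,1]>.19)&(P[...,1]<.25)
q=P[m]; print(len(q),np.percentile(q[:,2],[50,90,99]),[np.round(a,1) for a in cv2.minAreaRect((q[q[:,2]>.2][:,:2]*1000).astype(np.float32))])
E
```

```text
t 14.32 pos [0.4842 0.221  0.1738] F [-4.7 -1.7 11.3] T [-0.78  1.   -0.07] g 0.411
q [ 0.102  0.238 -0.697  1.753  0.163  1.208 -2.228]
[[ 0.001 -0.019 -1.   ]
 [ 0.    -1.     0.019]
 [-1.    -0.    -0.001]]
tool mm [-0.2  1.   0.4]
tool y angle -91.07
769 [0.20783341 0.20935014 0.21031074] [array([436.1, 220.1]), array([38.6, 75.3]), np.float64(88.8)]
```

View pics/side12.png

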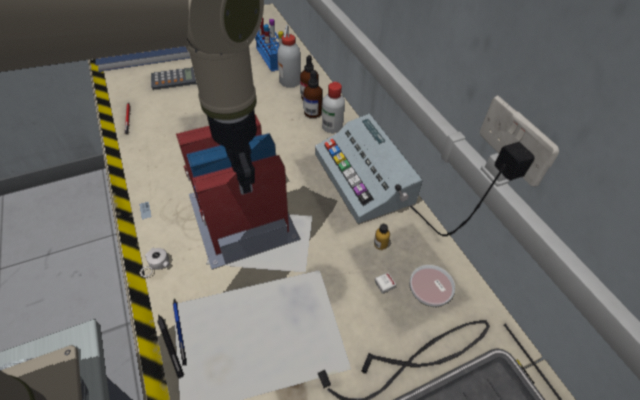

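Seated: the top is at z≈0.208, level with its neighbours, and contact force is upward. I relieve the pressure and open only part way.

Call:
send_rows(
  grip=[255, 255, 140, 110, 110],
  offset=[
    [-1, 0, 0],
    [-1.5, 0, 0],
    [-1.5, 0, 0],
    [-1.5, 0, 0],
    [-1.5, 0, 0],
  ],
  twist=[0, 0, 0, 0, 0],
)

```text
clock: 14.78
position: [0.4844, 0.2208, 0.1752]
ee_rot: [0.707, -0.007, -0.707, -0.007]
ft_force: [-0.5, -0.1, 0.4]
grip_width: 0.573
```

Call:
send_rows(
  grip=[110, 110, 110, 110, 110],
  offset=[
    [0, 0, 0],
    [-10, 0, 0],
    [-30, 0, 0],
    [-60, 0, 0],
    [-95, 0, 0],
  ],
  twist=[0, 0, 0, 0, 0],
)

```text
clock: 15.2
position: [0.4833, 0.2204, 0.2706]
ee_rot: [-0.706, 0.007, 0.708, 0.006]
ft_force: [0.9, 0.0, 0.0]
grip_width: 0.571
```

```bash
python3 st.py 0.48 0.05 0.28
```

```text
t 15.2 pos [0.4833 0.2204 0.2706] F [0.9 0.  0. ] T [ 0.05 -0.05  0.03] g 0.571
q [ 0.12   0.167 -0.704  1.617  0.109  1.4   -2.185]
[[-0.002 -0.018 -1.   ]
 [-0.001 -1.     0.018]
 [-1.     0.001  0.002]]
tool mm [ -9.3 170.4   0.2]
tool y angle -91.06
```

Released and clear. I back away so both cameras can check the result.

Call:
send_rows(
  grip=[110, 110, 110, 110, 110],
  offset=[
    [-15, 40, 0],
    [-30, 80, 0],
    [-30, 120, 0],
    [-30, 160, 0],
    [-30, 200, 0],
  ],
  twist=[0, 0, 0, 0, 0],
)

```text
clock: 15.62
position: [0.4801, 0.0189, 0.3013]
ee_rot: [0.708, -0.007, -0.706, -0.006]
ft_force: [0.8, -0.5, -0.5]
grip_width: 0.57
```

Call:
send_rows(
  grip=[110, 110, 110, 110, 110],
  offset=[
    [0, 40, 0],
    [0, 80, 0],
    [0, 120, 0],
    [0, 150, 0],
    [0, 150, 0],
  ],
  twist=[0, 0, 0, 0, 0],
)

```text
clock: 16.03
position: [0.4764, -0.1363, 0.3003]
ee_rot: [-0.707, 0.01, 0.707, 0.009]
ft_force: [0.3, -0.2, -0.0]
grip_width: 0.572
```

Run:
```python
from h import *
for n in ("side","top"):
    p,d=viewer.camera(n); cv2.imwrite(f"pics/{n}13.png",p); P=pts(d,n)
    print(n)
    for lo,hi in ((.19,.25),(.26,.312),(.325,.38)):
        m=(abs(P[...,2]-.21)<.006)&(d>0)&(P[...,0]>.37)&(P[...,0]<.62)&(P[...,1]>lo)&(P[...,1]<hi)
        q=P[m]; print(len(q),"z %.4f"%np.median(q[:,2]),[np.round(a,1) for a in cv2.minAreaRect((q[:,:2]*1000).astype(np.float32))])
    m=(abs(P[...,2]-.07)<.006)&(d>0)&(P[...,0]>.40)&(P[...,0]<.56)&(P[...,1]>.165)&(P[...,1]<.204)
    q=P[m]; print("plate",len(q),[np.round(a,1) for a in cv2.minAreaRect((q[:,:2]*1000).astype(np.float32))])
    red=(p[...,2].astype(int)-p[...,1]>40)&(d>0)
    q=P[red&(P[...,2]>.08)&(P[...,2]<.195)&(P[...,0]>.4)&(P[...,0]<.57)&(P[...,1]>.18)&(P[...,1]<.23)]
    if len(q)>300:
        for _ in range(3):
            A=np.c_[q[:,0],q[:,2],np.ones(len(q))]; c,*_=np.linalg.lstsq(A,q[:,1],rcond=None); e=A@c-q[:,1]; q=q[abs(e)<max(.002,2*e.std())]
        print("face yaw %.2f deg tilt %.2f deg y(.48,.1) %.4f"%(np.degrees(c[0]),np.degrees(c[1]),c@[.48,.1,1]))
st()
```

```text
side
310 z 0.2080 [array([428.7, 218.8]), array([37.1, 61.5]), np.float64(87.7)]
0 z nan [array([0., 0.]), array([0., 0.]), np.float64(0.0)]
0 z nan [array([0., 0.]), array([0., 0.]), np.float64(0.0)]
plate 613 [array([454.5, 188.5]), array([ 31.1, 108.9]), np.float64(89.7)]
face yaw -0.62 deg tilt 0.03 deg y(.48,.1) 0.2023
top
1488 z 0.2084 [array([481.2, 221.5]), array([ 35.9, 164. ]), np.float64(89.4)]
1482 z 0.2085 [array([484.5, 286.8]), array([ 36.1, 163.9]), np.float64(89.5)]
1518 z 0.2084 [array([477.9, 352.7]), array([ 36.5, 164.4]), np.float64(89.2)]
plate 538 [array([485.3, 189.8]), array([ 27.7, 146.9]), np.float64(89.4)]
t 16.13 pos [ 0.4774 -0.1301  0.3004] F [-0.2  1.4  0.3] T [ 0.06 -0.   -0.02] g 0.572
q [ 0.546  0.034 -0.38   1.667  0.012  1.442 -1.426]
[[ 0.001 -0.021 -1.   ]
 [ 0.    -1.     0.021]
 [-1.    -0.    -0.001]]
  return _methods._mean(a, axis=axis, dtype=dtype,
  ret = ret.dtype.type(ret / rcount)
```

View pics/side13.png

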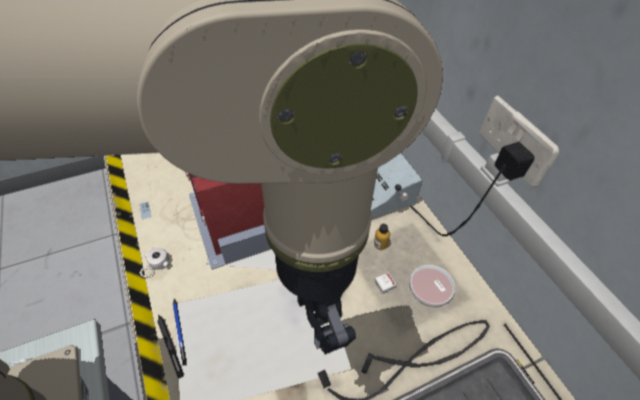

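View pics/top13.png

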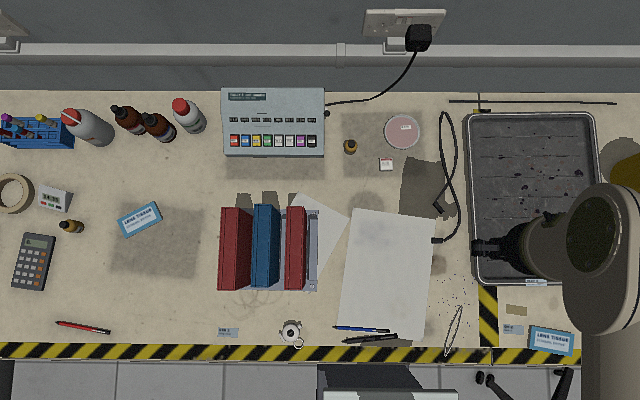

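The top view shows the red box filed at columns 285–305 beside the two unmoved neighbours (220–280). The petri dish (402,131), oil bottle (350,147) and coverslips (386,164) are where they were. All checks agree, so I hand in.

```bash
python3 -c "
from workcell import manip
print(manip.hand_in())"
```

```text
the job is handed in; nothing more can be done
None
```

The slide box now stands in the empty slot, upright and released, and the job is handed in. `hand_in()` reports no verdict. The clock read about 16 s of the 67 s allowed.

**What I did:** I slid the flat box against the end plate with the open fingers. I tipped it up there with a push that ranged from about 9 to 33 N, against your suggested 12 N. When it stood by itself I let go, then took it by its top, lifted it over the plate and lowered it into the slot. I opened the fingers only part way to keep clear of its neighbour.

**Last checks:**

| Check | Result |
|---|---|
| Tilt | 0.03° |
| Yaw | −0.6°, with the rack at about −0.6° to −0.9° |
| Height of its top | 0.208 m, level with both filed boxes |
| Lengthwise in the slot | about 1 mm off centre |
| Across the slot | within about 2 mm of centre |
| Filed boxes | moved less than 0.5 mm |
| Petri dish, oil bottle, coverslips | judged by eye, no visible movement |
| Gripper | away from everything |

**Disagreement between the cameras:** The two cameras differ by about 2 mm in y, which is their calibration limit. In the last pictures the arm hid the filed boxes from the side camera, so their positions rest on the top camera alone.

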